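# Load four reagent bottles into their shaped nests

### The arm

A 7-joint arm with a two-finger parallel gripper is mounted at the origin on the work surface. World frame = base frame: x ahead of the robot, y to its left, z up, the work surface at z = 0. Lengths are in m, angles in degrees, forces in N, time in s.
With the tool pointing down it reaches from about 0.425 to 0.875 m from the base axis. Payload 4.7 kg.
Tool frame: the origin (TCP) lies midway between the tips of the shut fingers; the grasp point (between the pads) lies 19 mm behind it; z points along the fingers, y is the direction in which the jaws open and shut (so a half turn about z gives the same grasp; the last joint's range is limited). The gripper opens to 87 mm and grips with 3 to 60 N. Pads are 19 mm wide; open, the fingers measure 117 mm over their backs; the gripper's body (75 mm by 190 mm) begins 51 mm behind the grasp point.
Start: joints at [74.146, 18.392, -4.016, 83.108, 1.295, 78.541, -3.26], TCP at [0.186, -0.623, 0.223] pointing down, gripper open.
Joint ranges: [-163.93, 163.93], [-17.29, 119.83], [-79.2, 71.16], [3.27, 140.29], [-89.18, 269.18], [5.43, 117.66], [-154.24, 154.24]. Speed limits (degrees/s): [147.25, 147.25, 180, 180, 180, 180, 180].

### API

Orientations are given as [roll, pitch, yaw] about the fixed x, y, z axes, in that order (R = Rz(yaw) Ry(pitch) Rx(roll)).
In Python, from cell import env gives the robot as it stands.
- The arm moves only by the tool apply_moves, never from a script. Its argument "targets" is a list of rows, each a list of 2 entries, a list of its own where there are three numbers: the shift along the world's x, y, z in mm, then the turn, a rotation vector about the world's x, y, z in rad. A call has 1 to 8 rows; each row is the pose to reach, as a shift and turn from the pose commanded when the call began; what a row does not reach only later rows make up. A row lasts 1/10 s, in which the tool goes at most 50 mm and 8.59 degrees, less where a joint would pass 70% of its speed; a pose out of reach is approached as far as the arm can. A call with a gripper value outside its range is refused whole. "hand" is the finger opening in mm, from 0 to 87, set as the call begins (left out, the last holds). The fingers move at their own pace and stop on an object; "squeeze" is the grip in N (left out, the last holds). Time passes only in rows, so rows that repeat a pose let the fingers close. It gives the time, the measured TCP pose, the force and the opening at its end, in the units of the state.
- env.get_obs(): the state, without advancing time (a new reading comes with each control period).
- env.read_camera(name): name is "scene" or "top"; returns a dict with "image" (480x640x3 uint8, red, green, blue), "camera_matrix" (3x3 intrinsics, pixels), "camera_from_world" (4x4, takes a point from world to camera coordinates). Camera axes: x right, y down, z forward; pixel columns grow to the right and rows downward; lengths in m; the calibration is good to about 2 mm. A picture is of the moment at which its call begins. There is no depth.
- env.sign_off(): hands the job in, once; it reports no verdict.
Trained networks look in a picture, given as the dict that the camera call returned (one of the last four; its "shot" number tells which), for a name from the list of things; names that differ only in an ending like _2 or _b are one class to them, and where a whole thing is asked for, a point or a joint stands for the part that bears it (a point fixed in the world has none). Each returns a list of dicts, best first, with "conf" (0 to 1); they miss things now and then, are a little off and sometimes report something else, mostly with a low value. They report only what shows in the picture. A call takes as long as a camera call.
- env.regions_of(picture, target): "region" (480x640 bool, what is visible of it) and "rect" ([left, top, right, bottom] in pixels, round what is visible of it).
The state is a dict: "time_s": time; "qpos": joint angles; "joint_velocities": joint speeds; "effort": joint torques, N m; "tool_pos": TCP position; "tool_rot": TCP orientation; "force": force on the tool from outside, world axes, zero at the start; "wrist_torque": the same for the moment, N m; "grip_width": finger opening in m.
Only numpy, scipy, OpenCV 4.12 (cv2) and the standard library are available. Lean on these libraries where they do the work, as an engineer would, in place of code of your own. Each camera call takes 0.05 s, during which the arm holds its last target. There are 200 camera calls.

### The job

Put each of the four capped amber reagent bottles into the grey nest whose recess has the shape and size of its foot (large round, small round, square, oblong), so that every bottle stands upright on the floor of its own recess. They are glass: set them down, never drop them or let one tip over, and leave the beaker and the culture dish where they are.

Things in the scene. Friction and masses are not known exactly. Their poses are not given: they have to be found in the camera images.
- round_bottle: Sealed amber glass bottle with a blank paper label and a round white screw cap, standing upright; the large round one: body 56 mm in diameter up to 64 mm, sloping shoulder to 76 mm, neck, cap 30 mm in diameter from 84 mm to the top at 106 mm; about 0.26 kg. Origin: centre of its underside; z up. 
- vial: Sealed amber glass bottle with a blank paper label and a round white screw cap, standing upright; the small round one: body 30 mm in diameter up to 32 mm, shoulder to 36 mm, neck, cap 24 mm in diameter from 44 mm to the top at 66 mm; about 0.06 kg. Origin: centre of its underside; z up. 
- square_bottle: Sealed amber glass bottle with a blank paper label and a round white screw cap, standing upright; the square one: body 50 x 50 mm up to 56 mm, shoulder to 66 mm, neck, cap 30 mm in diameter from 74 mm to the top at 96 mm; about 0.22 kg. Origin: centre of its underside; z up, x and y square to its sides. 
- flat_bottle: Sealed amber glass bottle with a blank paper label and a round white screw cap, standing upright; the oblong one: body 38 mm (x) by 66 mm (y) up to 50 mm, shoulder to 58 mm, neck, cap 30 mm in diameter from 66 mm to the top at 88 mm; about 0.20 kg. Origin: centre of its underside; z up, y along the long side of its foot. 
- round_nest: Dark grey moulded block fixed to the bench, 84 x 84 mm and 20 mm high, with one round, 70 mm wide recess, 14 mm deep (its floor 6 mm above the bench, lined white, open upward), in its middle, 7 mm wider all round than the large round bottle. Origin: centre of the block's underside; z up. 
- vial_nest: Dark grey moulded block fixed to the bench, 60 x 60 mm and 20 mm high, with one round, 44 mm wide recess, 14 mm deep (its floor 6 mm above the bench, lined white, open upward), in its middle, 7 mm wider all round than the small round bottle. Origin: centre of the block's underside; z up. 
- square_nest: Dark grey moulded block fixed to the bench, 80 x 80 mm and 20 mm high, with one square, 64 x 64 mm recess, 14 mm deep (its floor 6 mm above the bench, lined white, open upward), in its middle, 7 mm wider all round than the square bottle. Origin: centre of the block's underside; z up, x and y square to the recess's sides. 
- flat_nest: Dark grey moulded block fixed to the bench, 68 (x) by 96 (y) mm and 20 mm high, with one oblong, 52 mm (x) by 80 mm (y) recess, 14 mm deep (its floor 6 mm above the bench, lined white, open upward), in its middle, 7 mm wider all round than the oblong bottle. Origin: centre of the block's underside; z up, y along the long side of the recess. 
- beaker: Bystander, to be left alone: small open clear glass beaker, 48 mm across, 62 mm high, loose. Origin: centre of its underside.
- dish: Bystander, to be left alone: closed clear plastic culture dish, 57 mm across, 16 mm high, lying flat, loose. Origin: centre of its underside.

How it is judged (in metres and radians):
At the end, for the whole second after the job is handed in: Each bottle stands in the recess of its own nest: within 13 mm of the nest's centre horizontally, its underside on the recess's floor (3 to 9.5 mm above the underside of the nest), within 0.12 rad of upright, released and at rest (horizontal distance between round_bottle and round_nest below 0.013 m and z of round_bottle in the frame of round_nest between 0.003 and 0.0095 m and angle between each of round_bottle, vial, square_bottle, flat_bottle's own z axis and vertical below 0.12 rad and linear speed of each of round_bottle, vial, square_bottle, flat_bottle below 0.02 m/s and angular speed of each of round_bottle, vial, square_bottle, flat_bottle below 0.2 rad/s and horizontal distance between vial and vial_nest below 0.013 m and z of vial in the frame of vial_nest between 0.003 and 0.0095 m and horizontal distance between square_bottle and square_nest below 0.013 m and z of square_bottle in the frame of square_nest between 0.003 and 0.0095 m and horizontal distance between flat_bottle and flat_nest below 0.013 m and z of flat_bottle in the frame of flat_nest between 0.003 and 0.0095 m); the robot touches nothing.
It fails at once if a bottle tipped by more than 0.7 rad (angle between any of round_bottle, vial, square_bottle, flat_bottle's own z axis and vertical above 0.7 rad).
It fails at once if a bottle was dropped: moving faster than 0.7 m/s (a fall of some 25 mm) while the fingers do not touch it ((linear speed of round_bottle above 0.7 m/s and contact force between the fingers and round_bottle below 0.05 N) or (linear speed of vial above 0.7 m/s and contact force between the fingers and vial below 0.05 N) or (linear speed of square_bottle above 0.7 m/s and contact force between the fingers and square_bottle below 0.05 N) or (linear speed of flat_bottle above 0.7 m/s and contact force between the fingers and flat_bottle below 0.05 N)).
It fails at once if the beaker or the culture dish was moved by more than 25 mm (distance of any of beaker, dish from where it was at the start of the episode above 0.025 m).
It also fails if it takes over 102 s, if anything falls off the work surface, if the arm or the gripper's body presses on something with over 40 N, if the wrist force passes 120 N, or if a joint passes its speed limit or range.

## Working session

There is one attempt and no reset: what is moved stays moved. The work goes in short steps, Python scripts to look and compute and a tool call to move; the robot and the scene stay as the last step left them, time stands still between calls to the robot, and variables do not carry over. Pictures are saved under pics/ and viewed, about 12 in all and at most 16, crops included, and the job is handed in when it is done.

Besides the shell and the picture viewer there is one more tool, called by a JSON object that holds its "fn" and its "kwargs", one argument or row to a line. apply_moves: Moves the arm, as the interface text tells. Its arguments: {"type":"object","properties":{"targets":{"type":"array","items":{"type":"array"}},"hand":{"type":"number"},"squeeze":{"type":"number"}},"required":["targets"]}

```bash
mkdir -p pics; ls; cat > h.py <<'E'
from cell import env
import numpy as np, cv2
def ray(p,u,v):
    K=np.array(p["camera_matrix"]);T=np.array(p["camera_from_world"])
    R,t=T[:3,:3],T[:3,3]
    return -R.T@t, R.T@np.linalg.inv(K)@np.array([u,v,1.])
def at(p,u,v,z):
    c,d=ray(p,u,v); return c+d*(z-c[2])/d[2]
def proj(p,X):
    T=np.array(p["camera_from_world"]);q=np.array(p["camera_matrix"])@(T[:3,:3]@np.array(X)+T[:3,3]); return q[:2]/q[2]
def save(p,n): cv2.imwrite("pics/"+n+".png",cv2.cvtColor(p["image"],cv2.COLOR_RGB2BGR))
E
python3 - <<'E'
from h import *
import pickle
o=env.get_obs();print(o)
P={n:env.read_camera(n) for n in("top","scene")}
pickle.dump(P,open("p0.pkl","wb"))
for n,p in P.items():
    save(p,n+"0"); c,_=ray(p,0,0); print(n,c)
    for k in "round_bottle vial square_bottle flat_bottle round_nest vial_nest square_nest flat_nest beaker dish".split():
        for r in env.regions_of(p,k)[:2]:
            m=r["region"];ys,xs=np.nonzero(m);print(k,round(r["conf"],2),[int(a) for a in r["rect"]],len(xs),xs.mean().round(1),ys.mean().round(1))
E
```

```text
pics
{'time_s': 0.0, 'qpos': array([74.1465902 , 18.43858653, -4.01654939, 83.17505481,  1.29467962,
       78.54058489, -3.25847576]), 'joint_velocities': array([-0.01199778,  0.08456208, -0.01454431,  0.1633527 , -0.04769137,
        0.03491809, -0.01195847]), 'effort': array([ 1.89170796e-04, -4.91285706e+01, -4.03959313e-01, -3.12524378e+01,
       -6.40598964e-02,  4.39020200e-02,  2.11754282e-04]), 'tool_pos': array([ 0.18616812, -0.62219019,  0.22146567]), 'tool_rot': array([-1.79891004e+02,  5.12829463e-03,  1.66655939e+01]), 'force': array([0.32722247, 0.0864091 , 0.03237682]), 'wrist_torque': array([ 0.00309232, -0.03403772, -0.00058463]), 'grip_width': 0.08721685983770855}
top [ 0.22258716 -0.02055989  1.35794559]
round_bottle 0.84 [251, 245, 276, 266] 464 263.0 258.4
vial 0.57 [242, 194, 257, 210] 162 250.2 205.4
square_bottle 0.95 [455, 237, 485, 266] 529 470.9 251.8
square_bottle 0.35 [163, 293, 209, 322] 1131 182.9 308.0
flat_bottle 0.94 [344, 265, 372, 288] 431 358.2 275.5
round_nest 0.77 [128, 223, 170, 268] 1123 150.4 242.4
vial_nest 0.59 [359, 176, 383, 204] 520 37
[... 239 characters left out ...]
179, 381, 202] 531 371.8 189.6
scene [1.27281985 0.32086858 0.82427443]
round_bottle 0.98 [360, 223, 394, 276] 1251 377.4 252.9
vial 0.64 [362, 294, 378, 331] 527 371.2 314.2
square_bottle 0.69 [137, 164, 165, 214] 953 149.5 191.8
flat_bottle 0.58 [265, 187, 294, 227] 992 278.3 211.3
round_nest 0.55 [496, 309, 557, 356] 2331 524.3 330.7
vial_nest 0.69 [182, 266, 230, 306] 1023 205.7 286.4
square_nest 0.57 [207, 170, 256, 202] 1038 232.7 185.7
square_nest 0.57 [263, 188, 297, 229] 1029 278.3 211.2
flat_nest 0.95 [463, 238, 515, 277] 1469 490.2 255.7
beaker 0.86 [269, 281, 295, 320] 885 283.2 299.3
beaker 0.48 [496, 308, 555, 354] 2319 523.9 330.4
dish 0.71 [429, 327, 469, 359] 857 447.9 340.2
```

```bash
python3 - <<'E'
import cv2
a=cv2.imread("pics/top0.png")[150:350,110:510]
cv2.imwrite("pics/top0c.png",cv2.resize(a,(800,400),interpolation=cv2.INTER_CUBIC))
a=cv2.imread("pics/scene0.png")[140:380,110:590]
cv2.imwrite("pics/scene0c.png",cv2.resize(a,(800,400),interpolation=cv2.INTER_CUBIC))
E
```

```text
(no output)
```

View pics/top0c.png

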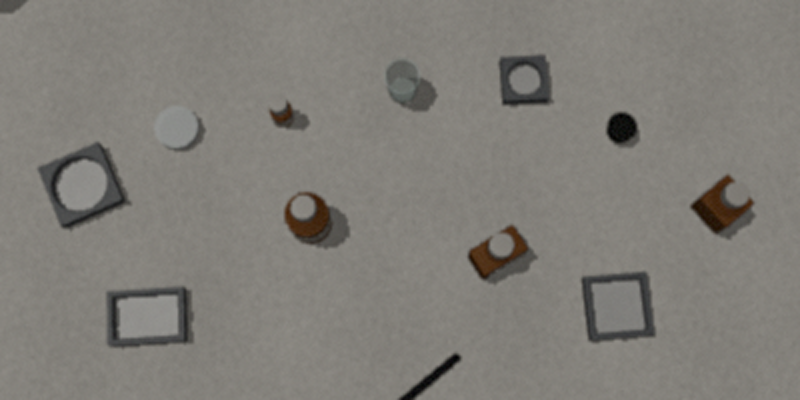

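View pics/scene0c.png

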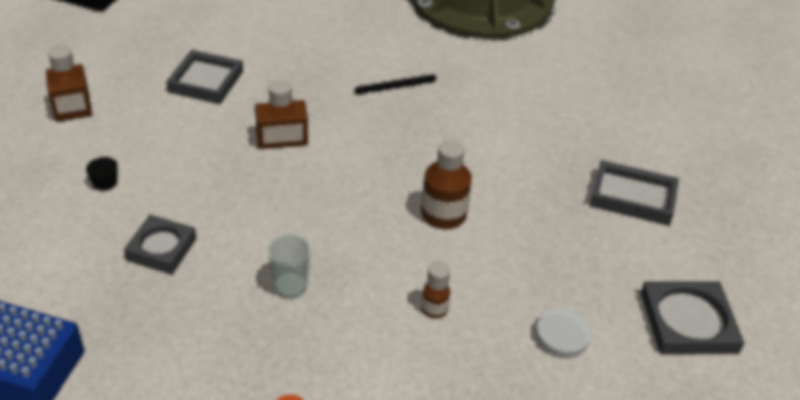

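The top view shows four nests, four bottles, beaker at crop (402,80), dish at (178,128) and a few clutter items (black cylinder, rod). The scene view agrees. Next I fit poses by matching silhouettes in both views.

```bash
cat > fit.py <<'E'
from h import *
from scipy.optimize import minimize
def circ(d,z): a=np.linspace(0,2*np.pi,24,endpoint=False);return [(d/2*np.cos(t),d/2*np.sin(t),z) for t in a]
def box(x,y,z): return [(i*x/2,j*y/2,z) for i in(-1,1) for j in(-1,1)]
M={"round_bottle":[circ(56,0)+circ(56,64)+circ(26,76),circ(24,76)+circ(24,84),circ(30,84)+circ(30,106)],
"vial":[circ(30,0)+circ(30,32)+circ(20,36),circ(19,36)+circ(19,44),circ(24,44)+circ(24,66)],
"square_bottle":[box(50,50,0)+box(50,50,56)+circ(26,66),circ(24,66)+circ(24,74),circ(30,74)+circ(30,96)],
"flat_bottle":[box(38,66,0)+box(38,66,50)+circ(26,58),circ(24,58)+circ(24,66),circ(30,66)+circ(30,88)],
"round_nest":[box(84,84,0)+box(84,84,20)],"vial_nest":[box(60,60,0)+box(60,60,20)],
"square_nest":[box(80,80,0)+box(80,80,20)],"flat_nest":[box(68,96,0)+box(68,96,20)],
"beaker":[circ(48,0)+circ(48,62)],"dish":[circ(57,0)+circ(57,16)]}
S=4
def render(p,k,q,z0=0):
    T=np.array(p["camera_from_world"]);K=np.array(p["camera_matrix"]);im=np.zeros((480*S,640*S),np.uint8)
    c,s=np.cos(q[2]),np.sin(q[2]);R=np.array([[c,-s,0],[s,c,0],[0,0,1]])
    for part in M[k]:
        X=np.array(part)/1000@R.T+[q[0],q[1],z0]
        u=(X@T[:3,:3].T+T[:3,3])@K.T;u=u[:,:2]/u[:,2:]
        cv2.fillConvexPoly(im,cv2.convexHull(np.round(((u+.5)*S-.5)*16).astype(np.int32)),255,shift=4)
    return cv2.resize(im,(640,480),interpolation=cv2.INTER_AREA)/255.
def fit(views,k,q0,z0=0):
    # views: list of (pic, mask)
    bl=lambda a:cv2.GaussianBlur(a,(0,0),1.0)
    ms=[bl(m.astype(float)) for _,m in views]
    f=lambda q:sum(((bl(render(p,k,(q[0],q[1],q[2]/10),z0))-m)**2).sum()/m.sum() for (p,_),m in zip(views,ms))
    best=None
    for y in ([0] if k in("round_bottle","vial","beaker","dish") else np.radians([0,30,60,90,120,150])):
        x0=np.array([*q0,y*10]);r=minimize(f,x0,method="Nelder-Mead",options=dict(initial_simplex=x0+np.array([[0,0,0],[.01,0,0],[0,.01,0],[0,0,2.5]]),maxfev=150))
        if best is None or r.fun<best.fun:best=r
    return best.x*[1,1,.1],best.fun
E
cat > m0.py <<'E'
from fit import *
P={n:env.read_camera(n) for n in("top","scene")}
ks=list(M)
over={n:cv2.resize(P[n]["image"],None,fx=2,fy=2) for n in P}
for k in ks:
    V={};o=[]
    for n,p in P.items():
        r=env.regions_of(p,k)
        if r and r[0]["conf"]>.4:V[n]=(p,r[0]["region"])
    h=max(v[2] for v in sum(M[k],[]))/2000
    for n,(p,m) in V.items():
        l,t=np.nonzero(m)[::-1]; o.append(at(p,l.mean(),t.mean(),h)[:2])
    out=[]
    for vs in ([list(V.values())]+[[v] for v in V.values()]):
        q,f=fit(vs,k,o[0]); out.append((q[0].round(4),q[1].round(4),np.degrees(q[2]).round(1),round(f,3)))
    print(k,list(V),*[tuple(map(float,x)) for x in out],flush=True)
    q=out[0]
    for n,p in P.items():
        c,_=cv2.findContours(cv2.resize((render(p,k,(q[0],q[1],np.radians(q[2])))>.5).astype(np.uint8),None,fx=2,fy=2),cv2.RETR_EXTERNAL,cv2.CHAIN_APPROX_NONE)
        cv2.drawContours(over[n],c,-1,(255,0,255),1)
cv2.imwrite("pics/ov.png",np.vstack([over["top"][300:660,220:1020,::-1][:,:800][60:300+60][:300],over["scene"][300:740,240:1040,::-1][:300]]))
E
time python3 m0.py
```

```text
round_bottle ['top', 'scene'] (0.4754, 0.1071, -1.2, 0.035) (0.4762, 0.1076, -0.8, 0.025) (0.474, 0.1068, 4.0, 0.007)
vial ['top', 'scene'] (0.6167, 0.1469, -0.5, 0.135) (0.6166, 0.147, -0.9, 0.123) (0.6166, 0.1471, 5.2, 0.012)
square_bottle ['top', 'scene'] (0.4973, -0.4154, 41.8, 0.036) (0.4978, -0.4147, 41.5, 0.007) (0.4957, -0.4173, 41.7, 0.023)
flat_bottle ['top', 'scene'] (0.5846, 0.2783, 92.5, 2.366) (0.5915, 0.2774, 35.5, 0.308) (0.4331, -0.1298, 191.1, 0.055)
round_nest ['top', 'scene'] (0.5202, 0.4026, 25.2, 0.009) (0.521, 0.403, 25.4, 0.002) (0.5193, 0.4022, 25.0, 0.003)
vial_nest ['top', 'scene'] (0.6666, -0.1693, 2.7, 0.012) (0.6667, -0.1698, 92.6, 0.008) (0.6668, -0.1688, 3.6, 0.002)
square_nest ['top', 'scene'] (0.3696, -0.2824, 5.0, 0.012) (0.3695, -0.2825, 95.5, 0.003) (0.3695, -0.2824, 4.1, 0.008)
flat_nest ['top'] (0.3526, 0.3088, 5.5, 0.008) (0.3526, 0.3088, 5.5, 0.008)
beaker ['top'] (0.6564, -0.0092, 1.3, 0.119) (0.6564, -0.0092, 1.3, 0.119)
dish ['top', 'scene'] (0.5978, 0.2838, 6.6, 0.047) (0.6005, 0.2846, 3.7, 0.01) (0.5959, 0.2835, 5.5, 0.006)
real	1m38.274s
user	2m39.902s
sys	0m43.740s
```

View pics/ov.png

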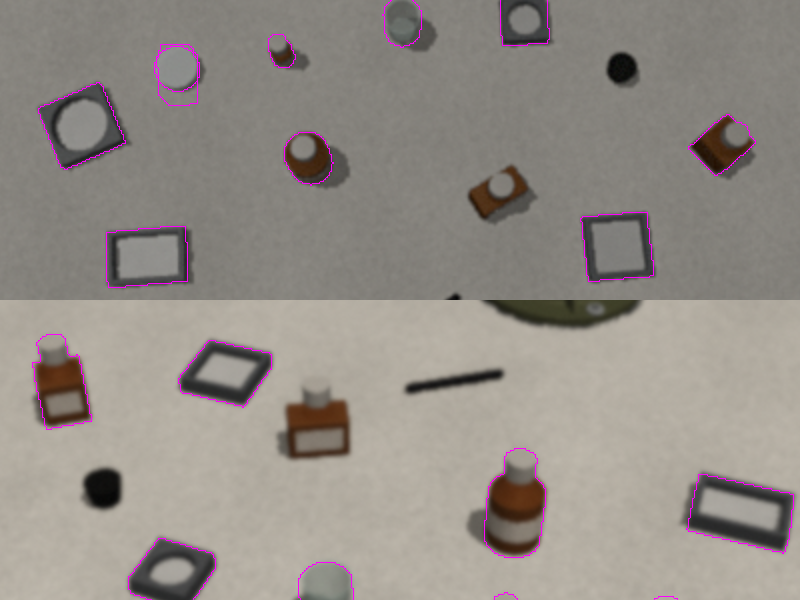

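All overlays fit except the flat bottle (the network took the dish for it in the top view). I'll refit that one.

```bash
python3 - <<'E'
from fit import *
V=[]
for n,box_ in(("top",(335,258,380,295)),("scene",(255,180,305,235))):
    p=env.read_camera(n);l,t,r,b=box_
    rs=[x for x in env.regions_of(p,"flat_bottle")+env.regions_of(p,"square_bottle")+env.regions_of(p,"square_nest") if l<=x["rect"][0] and x["rect"][2]<=r and t<=x["rect"][1] and x["rect"][3]<=b]
    print(n,[(x["conf"],x["region"].sum()) for x in rs]); V.append((p,rs[0]["region"]))
for vs in (V,V[:1],V[1:]):
    q,f=fit(vs,"flat_bottle",(0.433,-.13));print(q[:2].round(4),np.degrees(q[2])%180,f)
p,_=V[0]
# yaw cross-check: amber colour mask in top view
hsv=cv2.cvtColor(p["image"],cv2.COLOR_RGB2HSV)
m=np.zeros((480,640),bool);m[258:295,335:380]=(hsv[258:295,335:380,1]>110)
print(cv2.minAreaRect(np.argwhere(m)[:,::-1].astype(np.float32)))
E
```

```text
top [(0.64, np.int64(465))]
scene [(0.84, np.int64(982))]
[ 0.434  -0.1306] 30.132295289102 0.05753367785300222
[ 0.4336 -0.1305] 31.03612335726382 0.016001372143396177
[ 0.4353 -0.1305] 30.316169085041413 0.03808532883741606
((358.4306945800781, 275.30694580078125), (14.595808029174805, 26.922147750854492), 57.7243537902832)
```

{"fn": "apply_moves", "kwargs": {
  "targets": [
    [[20,13,0],[0,0,0]],
    [[60,40,0],[0,0,0]],
    [[105,70,0],[0,0,0]],
    [[150,100,0],[0,0,0]],
    [[195,130,0],[0,0,0]],
    [[240,160,0],[0,0,0]],
    [[280,187,0],[0,0,0]],
    [[310,207,0],[0,0,0]]
  ],
  "hand": 65,
  "squeeze": 25
}}

```text
time_s: 3.4
tool_pos: [0.4972, -0.4149, 0.2229]
tool_rot: [180.0, -0.0, 16.6]
force: [1.1, -0.8, -0.6]
grip_width: 0.0647
```

{"fn": "apply_moves", "kwargs": {
  "targets": [
    [[0,0,0],[0,0,0]],
    [[0,0,0],[0,0,0]],
    [[0,0,0],[0,0,0]]
  ]
}}

```text
time_s: 3.7
tool_pos: [0.4945, -0.4175, 0.2225]
tool_rot: [180.0, 0.1, 16.6]
force: [-0.8, -1.3, -0.1]
grip_width: 0.0653
```

{"fn": "apply_moves", "kwargs": {
  "targets": [
    [[1,0,-20],[0,0,0]],
    [[1,0,-60],[0,0,0]],
    [[1,0,-95],[0,0,0]],
    [[1,0,-120],[0,0,0]],
    [[1,0,-135],[0,0,0]],
    [[1,0,-145],[0,0,0]],
    [[1,0,-152],[0,0,0]],
    [[1,0,-152],[0,0,0]]
  ]
}}

```text
time_s: 4.5
tool_pos: [0.4966, -0.4165, 0.0706]
tool_rot: [180.0, 0.0, 16.6]
force: [0.3, -0.1, 0.2]
grip_width: 0.0651
```

```bash
python3 - <<'E'
from h import *
p=env.read_camera("scene");q=env.read_camera("top")
print(env.get_obs()["tool_pos"],proj(p,env.get_obs()["tool_pos"]))
a=cv2.resize(p["image"][110:230,90:250],(533,400),interpolation=cv2.INTER_CUBIC)
b=cv2.resize(q["image"][200:300,420:486],(264,400),interpolation=cv2.INTER_CUBIC)
cv2.imwrite("pics/g1.png",np.hstack([a,b])[:,:,::-1])
E
```

```text
[ 0.49744186 -0.41666799  0.07176949] [146.66570418 179.60708585]
```

View pics/g1.png

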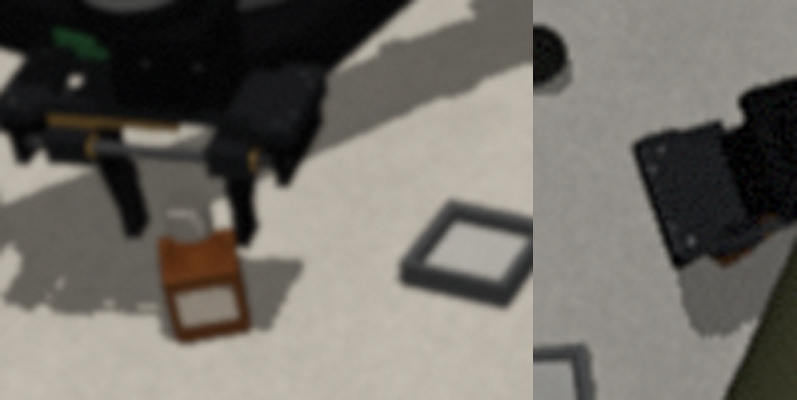

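The fingers straddle the cap symmetrically, at about (135, 230) and (245, 235) in the crop. Closing.

{"fn": "apply_moves", "kwargs": {
  "targets": [
    [[0,0,0],[0,0,0]],
    [[0,0,0],[0,0,0]],
    [[0,0,0],[0,0,0]],
    [[0,0,0],[0,0,0]],
    [[0,0,0],[0,0,0]],
    [[0,0,0],[0,0,0]]
  ],
  "hand": 0,
  "squeeze": 25
}}

```text
time_s: 5.2
tool_pos: [0.4969, -0.4162, 0.0706]
tool_rot: [180.0, -0.0, 16.7]
force: [0.3, -0.2, 0.3]
grip_width: 0.0289
```

{"fn": "apply_moves", "kwargs": {
  "targets": [
    [[0,0,5],[0,0,0]],
    [[0,0,15],[0,0,0]],
    [[0,0,30],[0,0,0]],
    [[0,0,50],[0,0,0]],
    [[0,0,60],[0,0,0]],
    [[0,0,60],[0,0,0]]
  ]
}}

```text
time_s: 5.8
tool_pos: [0.4982, -0.417, 0.1335]
tool_rot: [179.8, -0.1, 16.7]
force: [0.7, -0.1, -2.9]
grip_width: 0.0291
```

{"fn": "apply_moves", "kwargs": {
  "targets": [
    [[-6,6,0],[0,0,0.06]],
    [[-20,21,0],[0,0,0.18]],
    [[-40,42,0],[0,0,0.32]],
    [[-62,65,0],[0,0,0.46]],
    [[-84,88,0],[0,0,0.6]],
    [[-104,109,0],[0,0,0.74]],
    [[-119,125,0],[0,0,0.86]],
    [[-127,134,0],[0,0,0.925]]
  ]
}}

```text
time_s: 6.6
tool_pos: [0.3679, -0.2804, 0.1299]
tool_rot: [-179.9, 0.0, 69.9]
force: [0.3, -0.5, -2.3]
grip_width: 0.0293
```

{"fn": "apply_moves", "kwargs": {
  "targets": [
    [[0,0,-5],[0,0,0]],
    [[0,0,-15],[0,0,0]],
    [[0,0,-22],[0,0,0]],
    [[0,0,-25],[0,0,0]],
    [[0,0,-25],[0,0,0]]
  ]
}}

```text
time_s: 7.1
tool_pos: [0.3696, -0.2819, 0.1045]
tool_rot: [-179.9, -0.1, 69.6]
force: [-0.2, -0.3, -2.4]
grip_width: 0.0289
```

```bash
python3 - <<'E'
from h import *
p=env.read_camera("scene");q=env.read_camera("top")
print(env.get_obs()["tool_pos"],env.get_obs()["tool_rot"])
a=cv2.resize(p["image"][110:230,150:310],(533,400),interpolation=cv2.INTER_CUBIC)
b=cv2.resize(q["image"][250:350,385:451],(264,400),interpolation=cv2.INTER_CUBIC)
cv2.imwrite("pics/g2.png",np.hstack([a,b])[:,:,::-1])
E
```

```text
[ 0.37005143 -0.28222076  0.10541682] [-1.79995282e+02 -2.11888289e-02  6.96473633e+01]
```

View pics/g2.png

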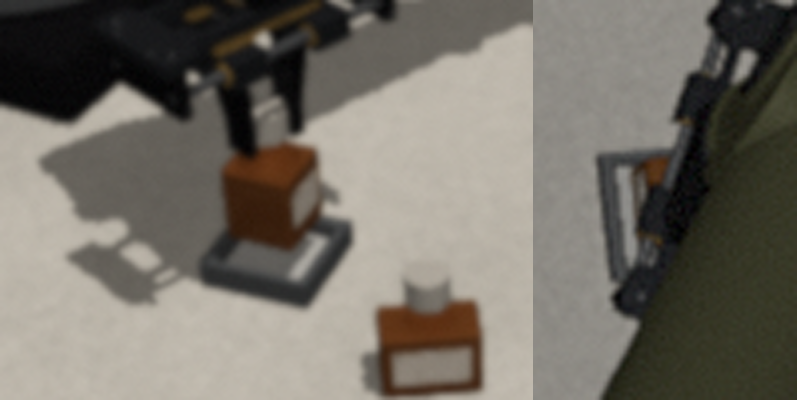

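Bottle is upright, above the recess, edges parallel with the nest. Lowering.

{"fn": "apply_moves", "kwargs": {
  "targets": [
    [[0,0,-7],[0,0,0]],
    [[0,0,-14],[0,0,0]],
    [[0,0,-20],[0,0,0]],
    [[0,0,-24],[0,0,0]],
    [[0,0,-26],[0,0,0]],
    [[0,0,-28],[0,0,0]],
    [[0,0,-28],[0,0,0]]
  ]
}}

```text
time_s: 7.9
tool_pos: [0.3698, -0.2821, 0.0775]
tool_rot: [-180.0, -0.0, 69.7]
force: [-1.0, 0.8, -2.2]
grip_width: 0.0292
```

{"fn": "apply_moves", "kwargs": {
  "targets": [
    [[0,0,-1],[0,0,0]],
    [[0,0,-1.5],[0,0,0]],
    [[0,0,-1.5],[0,0,0]]
  ]
}}

```text
time_s: 8.2
tool_pos: [0.3701, -0.2823, 0.0765]
tool_rot: [180.0, 0.0, 69.7]
force: [0.1, 0.4, 0.6]
grip_width: 0.0298
```

{"fn": "apply_moves", "kwargs": {
  "targets": [
    [[0,0,0],[0,0,0]],
    [[0,0,0],[0,0,0]],
    [[0,0,0],[0,0,0]],
    [[0,0,0],[0,0,0]],
    [[0,0,0],[0,0,0]]
  ],
  "hand": 65
}}

```text
time_s: 8.7
tool_pos: [0.3698, -0.2821, 0.0761]
tool_rot: [180.0, 0.0, 69.7]
force: [0.2, 0.0, -0.0]
grip_width: 0.0603
```

{"fn": "apply_moves", "kwargs": {
  "targets": [
    [[0,0,10],[0,0,0]],
    [[0,0,30],[0,0,0]],
    [[0,0,60],[0,0,0]],
    [[0,0,90],[0,0,0]],
    [[0,0,110],[0,0,0]]
  ]
}}

```text
time_s: 9.2
tool_pos: [0.3706, -0.2826, 0.1891]
tool_rot: [179.8, 0.1, 69.7]
force: [0.3, -0.1, -0.0]
grip_width: 0.0648
```

{"fn": "apply_moves", "kwargs": {
  "targets": [
    [[8,20,0],[0,0,0]],
    [[24,57,0],[0,0,0]],
    [[40,95,0],[0,0,0]],
    [[55,130,0],[0,0,0]],
    [[64,152,0],[0,0,0]],
    [[64,152,0],[0,0,0]],
    [[64,152,-20],[0,0,0]],
    [[64,152,-50],[0,0,0]]
  ]
}}

```text
time_s: 10.0
tool_pos: [0.4353, -0.1315, 0.1377]
tool_rot: [179.7, 0.1, 69.6]
force: [-0.7, -1.6, -1.2]
grip_width: 0.065
```

{"fn": "apply_moves", "kwargs": {
  "targets": [
    [[0,0,-25],[0,0,0]],
    [[0,0,-45],[0,0,0]],
    [[0,0,-60],[0,0,0]],
    [[0,0,-70],[0,0,0]],
    [[0,0,-74],[0,0,0]],
    [[0,0,-74],[0,0,0]]
  ]
}}

```text
time_s: 10.6
tool_pos: [0.4337, -0.1304, 0.0621]
tool_rot: [-180.0, 0.0, 69.6]
force: [0.2, -0.2, 0.5]
grip_width: 0.0651
```

{"fn": "apply_moves", "kwargs": {
  "targets": [
    [[0,0,0],[0,0,0]],
    [[0,0,0],[0,0,0]],
    [[0,0,0],[0,0,0]],
    [[0,0,0],[0,0,0]],
    [[0,0,0],[0,0,0]],
    [[0,0,0],[0,0,0]]
  ],
  "hand": 0
}}

```text
time_s: 11.2
tool_pos: [0.434, -0.1302, 0.0622]
tool_rot: [180.0, 0.0, 69.7]
force: [1.4, 0.7, 0.0]
grip_width: 0.0293
```

```bash
python3 - <<'E'
from h import *
p=env.read_camera("scene");q=env.read_camera("top")
print(env.get_obs()["tool_pos"],env.get_obs()["tool_rot"])
a=cv2.resize(p["image"][120:240,180:340],(533,400),interpolation=cv2.INTER_CUBIC)
cv2.imwrite("pics/g3.png",a[:,:,::-1])
E
```

```text
[ 0.43401835 -0.13022664  0.06221829] [1.79968355e+02 3.87262783e-03 6.96560657e+01]
```

View pics/g3.png

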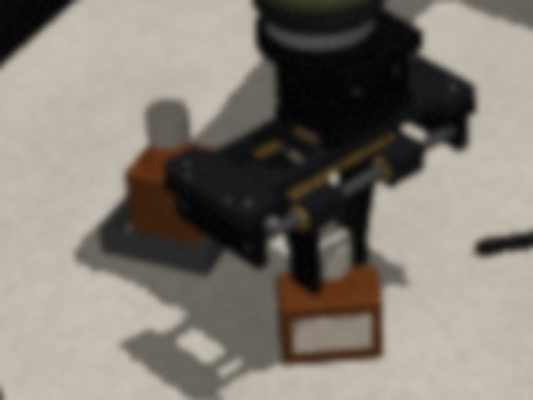

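The flat bottle's cap is held; the square bottle stands in its nest. Lift high to clear the round bottle.

{"fn": "apply_moves", "kwargs": {
  "targets": [
    [[0,0,5],[0,0,0]],
    [[0,0,20],[0,0,0]],
    [[0,0,45],[0,0,0]],
    [[0,0,75],[0,0,0]],
    [[0,0,105],[0,0,0]],
    [[0,0,130],[0,0,0]],
    [[0,0,140],[0,0,0]],
    [[0,0,140],[0,0,0]]
  ]
}}

```text
time_s: 12.1
tool_pos: [0.4344, -0.1303, 0.2031]
tool_rot: [179.9, 0.0, 69.7]
force: [-0.5, -0.2, -1.4]
grip_width: 0.0293
```

{"fn": "apply_moves", "kwargs": {
  "targets": [
    [[1,10,0],[0,0,0]],
    [[4,35,0],[0,0,0]],
    [[10,70,0],[0,0,0]],
    [[14,105,0],[0,0,0]],
    [[18,140,0],[0,0,-0.04]],
    [[20,175,0],[0,0,-0.08]],
    [[18,210,0],[0,0,-0.12]],
    [[10,245,0],[0,0,-0.16]]
  ]
}}

```text
time_s: 12.9
tool_pos: [0.4425, 0.117, 0.2004]
tool_rot: [-179.8, 0.0, 60.4]
force: [-0.7, 1.5, -2.1]
grip_width: 0.0296
```

{"fn": "apply_moves", "kwargs": {
  "targets": [
    [[-10,35,0],[0,0,-0.04]],
    [[-22,70,0],[0,0,-0.09]],
    [[-37,105,0],[0,0,-0.14]],
    [[-55,140,0],[0,0,-0.2]],
    [[-72,170,0],[0,0,-0.25]],
    [[-85,187,0],[0,0,-0.275]],
    [[-91,194,0],[0,0,-0.275]],
    [[-91,194,0],[0,0,-0.275]]
  ]
}}

```text
time_s: 13.7
tool_pos: [0.3512, 0.3094, 0.2011]
tool_rot: [-180.0, 0.1, 44.9]
force: [-0.4, 0.1, -1.7]
grip_width: 0.0293
```

{"fn": "apply_moves", "kwargs": {
  "targets": [
    [[0,0,-10],[0,0,0]],
    [[0,0,-35],[0,0,0]],
    [[0,0,-60],[0,0,0]],
    [[0,0,-80],[0,0,0]],
    [[0,0,-92],[0,0,0]],
    [[0,0,-97],[0,0,0]],
    [[0,0,-97],[0,0,0]]
  ]
}}

```text
time_s: 14.4
tool_pos: [0.3529, 0.3083, 0.1045]
tool_rot: [-180.0, 0.1, 44.7]
force: [0.7, -0.1, -1.6]
grip_width: 0.0293
```

```bash
python3 - <<'E'
from h import *
p=env.read_camera("scene")
print(env.get_obs()["tool_pos"],env.get_obs()["tool_rot"])
a=cv2.resize(p["image"][180:300,410:570],(533,400),interpolation=cv2.INTER_CUBIC)
cv2.imwrite("pics/g4.png",a[:,:,::-1])
E
```

```text
[0.35320294 0.30888267 0.10529703] [-1.79988204e+02 -1.55871194e-02  4.47106485e+01]
```

View pics/g4.png

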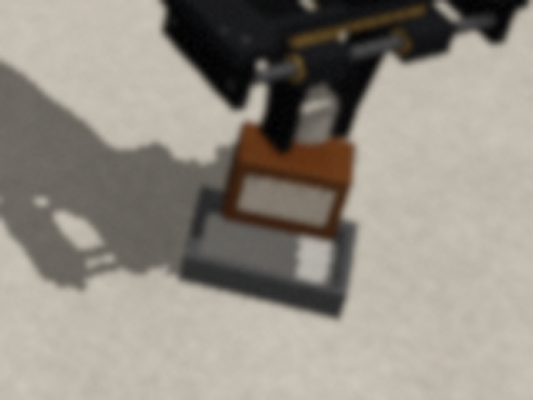

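Aligned over the recess, edges nearly parallel. Lowering.

{"fn": "apply_moves", "kwargs": {
  "targets": [
    [[0,0,-8],[0,0,0]],
    [[0,0,-18],[0,0,0]],
    [[0,0,-26],[0,0,0]],
    [[0,0,-32],[0,0,0]],
    [[0,0,-35],[0,0,0]],
    [[0,0,-37],[0,0,0]],
    [[0,0,-38],[0,0,0]],
    [[0,0,-38],[0,0,0]]
  ]
}}

```text
time_s: 15.25
tool_pos: [0.353, 0.3091, 0.0683]
tool_rot: [179.9, 0.0, 44.7]
force: [-3.0, -2.9, 9.2]
grip_width: 0.0293
```

{"fn": "apply_moves", "kwargs": {
  "targets": [
    [[0,0,1],[0,0,0]],
    [[0,0,1],[0,0,0]],
    [[0,0,1],[0,0,0]],
    [[0,0,1],[0,0,0]],
    [[0,0,1],[0,0,0]],
    [[0,0,1],[0,0,0]]
  ],
  "hand": 65
}}

```text
time_s: 15.85
tool_pos: [0.3528, 0.3089, 0.068]
tool_rot: [-180.0, 0.0, 44.7]
force: [0.3, -0.7, -0.1]
grip_width: 0.0629
```

{"fn": "apply_moves", "kwargs": {
  "targets": [
    [[0,0,10],[0,0,0]],
    [[0,0,30],[0,0,0]],
    [[0,0,60],[0,0,0]],
    [[0,0,90],[0,0,0]],
    [[0,0,120],[0,0,0]],
    [[0,0,130],[0,0,0]],
    [[0,0,130],[0,0,0]]
  ]
}}

```text
time_s: 16.55
tool_pos: [0.3538, 0.3094, 0.1996]
tool_rot: [179.8, -0.2, 44.7]
force: [0.1, 0.4, -1.0]
grip_width: 0.065
```

{"fn": "apply_moves", "kwargs": {
  "targets": [
    [[10,-16,0],[0,0,0]],
    [[30,-50,0],[0,0,0]],
    [[54,-90,0],[0,0,0]],
    [[78,-130,0],[0,0,0]],
    [[102,-170,0],[0,0,0]],
    [[117,-194,0],[0,0,0]],
    [[122,-202,0],[0,0,0]],
    [[122,-202,0],[0,0,0]]
  ]
}}

```text
time_s: 17.35
tool_pos: [0.4743, 0.1062, 0.1966]
tool_rot: [-179.8, 0.1, 44.6]
force: [0.3, 0.1, -0.0]
grip_width: 0.0653
```

{"fn": "apply_moves", "kwargs": {
  "targets": [
    [[0,0,-20],[0,0,0]],
    [[0,0,-50],[0,0,0]],
    [[0,0,-80],[0,0,0]],
    [[0,0,-100],[0,0,0]],
    [[0,0,-112],[0,0,0]],
    [[0,0,-118],[0,0,0]],
    [[0,0,-118],[0,0,0]]
  ]
}}

```text
time_s: 18.05
tool_pos: [0.4743, 0.1078, 0.0799]
tool_rot: [-180.0, 0.0, 44.8]
force: [-1.2, -0.2, 0.5]
grip_width: 0.0646
```

{"fn": "apply_moves", "kwargs": {
  "targets": [
    [[0,0,0],[0,0,0]],
    [[0,0,0],[0,0,0]],
    [[0,0,0],[0,0,0]],
    [[0,0,0],[0,0,0]],
    [[0,0,0],[0,0,0]],
    [[0,0,0],[0,0,0]]
  ],
  "hand": 0
}}

```text
time_s: 18.65
tool_pos: [0.4749, 0.1069, 0.0802]
tool_rot: [180.0, -0.0, 44.7]
force: [-1.0, -0.1, 0.9]
grip_width: 0.0293
```

```bash
python3 - <<'E'
from h import *
p=env.read_camera("scene")
print(env.get_obs()["tool_pos"],env.get_obs()["tool_rot"])
a=cv2.resize(p["image"][170:320,320:560],(640,400),interpolation=cv2.INTER_CUBIC)
cv2.imwrite("pics/g5.png",a[:,:,::-1])
E
```

```text
[0.47490721 0.10689249 0.08024252] [ 1.79986269e+02 -4.08828945e-03  4.47284730e+01]
```

View pics/g5.png

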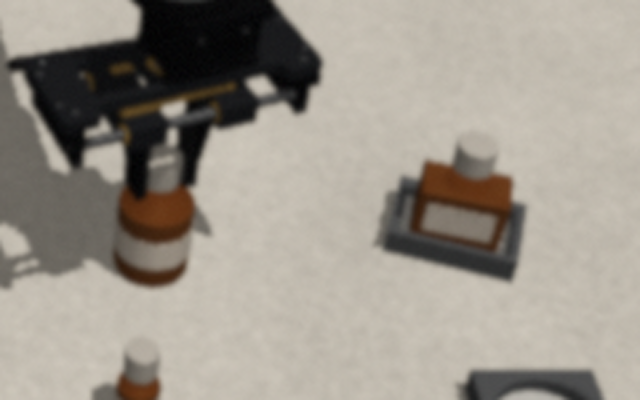

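Flat bottle sits in its recess; round bottle's cap is gripped.

{"fn": "apply_moves", "kwargs": {
  "targets": [
    [[0,0,5],[0,0,0]],
    [[0,0,15],[0,0,0]],
    [[0,0,35],[0,0,0]],
    [[0,0,55],[0,0,0]],
    [[0,0,70],[0,0,0]],
    [[0,0,75],[0,0,0]],
    [[0,0,75],[0,0,0]]
  ]
}}

```text
time_s: 19.4
tool_pos: [0.4753, 0.1068, 0.1558]
tool_rot: [179.9, -0.0, 44.7]
force: [-0.0, -0.2, -1.7]
grip_width: 0.0293
```

{"fn": "apply_moves", "kwargs": {
  "targets": [
    [[1,8,0],[0,0,0]],
    [[4,25,0],[0,0,0]],
    [[8,55,0],[0,0,0]],
    [[14,90,0],[0,0,0]],
    [[19,125,0],[0,0,0]],
    [[24,160,0],[0,0,0]],
    [[30,195,0],[0,0,0]],
    [[35,230,0],[0,0,0]]
  ]
}}

```text
time_s: 20.2
tool_pos: [0.5092, 0.3385, 0.1533]
tool_rot: [-179.9, 0.1, 44.7]
force: [0.7, -0.5, -1.6]
grip_width: 0.0291
```

{"fn": "apply_moves", "kwargs": {
  "targets": [
    [[5,30,0],[0,0,0]],
    [[8,52,0],[0,0,0]],
    [[10,62,0],[0,0,0]],
    [[10,65,0],[0,0,0]],
    [[10,65,-15],[0,0,0]],
    [[10,65,-35],[0,0,0]],
    [[10,65,-42],[0,0,0]],
    [[10,65,-42],[0,0,0]]
  ]
}}

```text
time_s: 21.0
tool_pos: [0.5195, 0.3994, 0.111]
tool_rot: [180.0, 0.2, 44.6]
force: [-0.2, 0.0, -1.5]
grip_width: 0.0294
```

```bash
python3 - <<'E'
from h import *
p=env.read_camera("scene")
print(env.get_obs()["tool_pos"],env.get_obs()["tool_rot"])
a=cv2.resize(p["image"][220:370,400:640],(640,400),interpolation=cv2.INTER_CUBIC)
cv2.imwrite("pics/g6.png",a[:,:,::-1])
E
```

```text
[0.51995432 0.40044266 0.11239362] [1.79973839e+02 8.91313472e-02 4.46564040e+01]
```

View pics/g6.png

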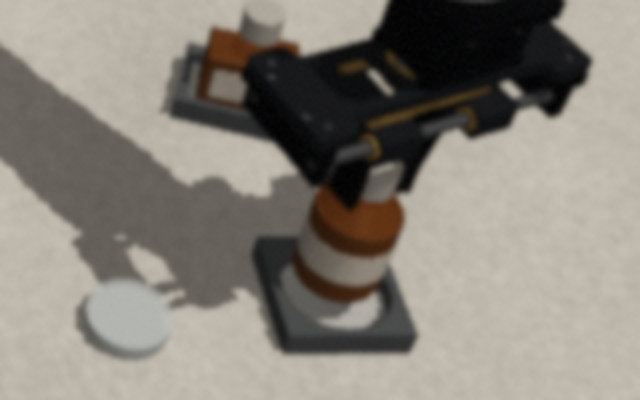

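```bash
python3 - <<'E'
from fit import *
p=env.read_camera("scene")
f=lambda X:((proj(p,X)-[400,220])*2.667).round()
o=env.get_obs();x,y,z=o["tool_pos"];print(z,f((x,y,z-.080)),f((x,y,z-.080+.106)))
r=env.regions_of(p,"round_bottle")[0];print(r["conf"])
im=cv2.resize(p["image"][220:370,400:640],(640,400),interpolation=cv2.INTER_CUBIC)[:,:,::-1].copy()
c,_=cv2.findContours(cv2.resize((render(p,"round_bottle",(x,y,0),z-.080)[220:370,400:640]>.5).astype(np.uint8),(640,400)),cv2.RETR_EXTERNAL,cv2.CHAIN_APPROX_NONE)
cv2.drawContours(im,c,-1,(255,0,255),1);cv2.imwrite("pics/g7.png",im)
E
```

```text
0.1132878628172605 [336. 271.] [381. 160.]
0.63
```

View pics/g7.png

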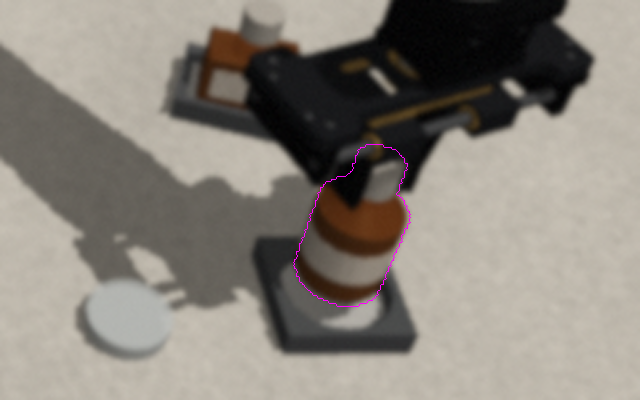

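The lean is just perspective: the upright model projected from the TCP matches the bottle. Lowering with a 2 mm y correction.

{"fn": "apply_moves", "kwargs": {
  "targets": [
    [[0,1,-6],[0,0,0]],
    [[0,2,-13],[0,0,0]],
    [[0,2,-19],[0,0,0]],
    [[0,2,-23],[0,0,0]],
    [[0,2,-25],[0,0,0]],
    [[0,2,-26],[0,0,0]],
    [[0,2,-27],[0,0,0]],
    [[0,2,-27],[0,0,0]]
  ]
}}

```text
time_s: 21.95
tool_pos: [0.52, 0.4041, 0.0864]
tool_rot: [180.0, -0.0, 44.7]
force: [-0.8, -0.5, -1.9]
grip_width: 0.0292
```

{"fn": "apply_moves", "kwargs": {
  "targets": [
    [[0,-1,-1],[0,0,0]],
    [[0,-1,-1],[0,0,0]],
    [[0,-1,-1],[0,0,0]]
  ]
}}

```text
time_s: 22.25
tool_pos: [0.5199, 0.4041, 0.0863]
tool_rot: [-180.0, -0.1, 44.8]
force: [-1.5, 0.5, 5.0]
grip_width: 0.0292
```

{"fn": "apply_moves", "kwargs": {
  "targets": [
    [[0,0,0],[0,0,0]],
    [[0,0,0],[0,0,0]],
    [[0,0,0],[0,0,0]],
    [[0,0,0],[0,0,0]],
    [[0,0,0],[0,0,0]],
    [[0,0,0],[0,0,0]]
  ],
  "hand": 60
}}

```text
time_s: 22.85
tool_pos: [0.5198, 0.4028, 0.0849]
tool_rot: [180.0, 0.0, 44.7]
force: [0.2, -0.0, 0.2]
grip_width: 0.0585
```

{"fn": "apply_moves", "kwargs": {
  "targets": [
    [[0,0,10],[0,0,0]],
    [[0,0,30],[0,0,0]],
    [[0,0,60],[0,0,0]],
    [[0,0,75],[0,0,0]],
    [[0,0,75],[0,0,0]]
  ]
}}

```text
time_s: 23.35
tool_pos: [0.5208, 0.4043, 0.1632]
tool_rot: [180.0, -0.3, 44.7]
force: [0.5, -0.3, 0.3]
grip_width: 0.0597
```

{"fn": "apply_moves", "kwargs": {
  "targets": [
    [[8,-20,0],[0,0,0]],
    [[20,-55,0],[0,0,0]],
    [[36,-95,0],[0,0,0]],
    [[51,-135,0],[0,0,0]],
    [[66,-175,0],[0,0,0]],
    [[81,-215,0],[0,0,0]],
    [[93,-245,0],[0,0,0]],
    [[97,-257,0],[0,0,0]]
  ]
}}

```text
time_s: 24.15
tool_pos: [0.618, 0.1403, 0.1583]
tool_rot: [180.0, 0.2, 44.4]
force: [-0.2, -0.1, -0.3]
grip_width: 0.0599
```

{"fn": "apply_moves", "kwargs": {
  "targets": [
    [[0,0,0],[0,0,0]],
    [[0,0,0],[0,0,0]],
    [[0,0,-25],[0,0,0]],
    [[0,0,-55],[0,0,0]],
    [[0,0,-70],[0,0,0]],
    [[0,0,-80],[0,0,0]],
    [[0,0,-80],[0,0,0]]
  ]
}}

```text
time_s: 24.85
tool_pos: [0.6157, 0.147, 0.0791]
tool_rot: [-179.9, 0.1, 44.9]
force: [0.6, -0.2, 0.2]
grip_width: 0.0601
```

```bash
python3 - <<'E'
from h import *
p=env.read_camera("scene")
print(env.get_obs()["tool_pos"],env.get_obs()["tool_rot"])
a=cv2.resize(p["image"][210:360,320:560],(640,400),interpolation=cv2.INTER_CUBIC)
cv2.imwrite("pics/g8.png",a[:,:,::-1])
E
```

```text
[0.61657653 0.1469971  0.08027273] [-1.79976772e+02 -1.03538137e-02  4.48188247e+01]
```

View pics/g8.png

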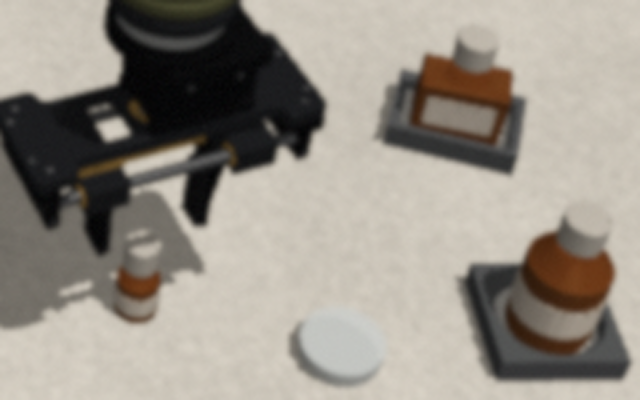

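Round and flat bottles sit in their nests; the fingers straddle the vial. Descend and grip.

{"fn": "apply_moves", "kwargs": {
  "targets": [
    [[0,0,-10],[0,0,0]],
    [[0,0,-22],[0,0,0]],
    [[0,0,-32],[0,0,0]],
    [[0,0,-38],[0,0,0]],
    [[0,0,-40],[0,0,0]],
    [[0,0,-40],[0,0,0]]
  ]
}}

```text
time_s: 25.5
tool_pos: [0.6166, 0.1459, 0.0397]
tool_rot: [-180.0, 0.0, 44.7]
force: [-0.1, -0.2, -0.5]
grip_width: 0.06
```

{"fn": "apply_moves", "kwargs": {
  "targets": [
    [[0,0,0],[0,0,0]],
    [[0,0,0],[0,0,0]],
    [[0,0,0],[0,0,0]],
    [[0,0,0],[0,0,0]],
    [[0,0,0],[0,0,0]],
    [[0,0,0],[0,0,0]]
  ],
  "hand": 0,
  "squeeze": 15
}}

```text
time_s: 26.1
tool_pos: [0.6168, 0.1459, 0.0402]
tool_rot: [180.0, -0.0, 44.7]
force: [0.0, -0.2, 0.3]
grip_width: 0.0233
```

{"fn": "apply_moves", "kwargs": {
  "targets": [
    [[0,0,5],[0,0,0]],
    [[0,0,20],[0,0,0]],
    [[0,0,45],[0,0,0]],
    [[0,0,75],[0,0,0]],
    [[0,0,95],[0,0,0]],
    [[0,0,100],[0,0,0]],
    [[0,0,100],[0,0,0]]
  ]
}}

```text
time_s: 26.8
tool_pos: [0.6174, 0.1461, 0.1414]
tool_rot: [179.9, -0.1, 44.7]
force: [-0.0, -0.0, -1.5]
grip_width: 0.0234
```

{"fn": "apply_moves", "kwargs": {
  "targets": [
    [[2,-12,0],[0,0,0]],
    [[6,-40,0],[0,0,0]],
    [[13,-80,0],[0,0,0]],
    [[19,-120,0],[0,0,0]],
    [[25,-160,0],[0,0,0]],
    [[32,-200,0],[0,0,0]],
    [[38,-240,0],[0,0,0]],
    [[44,-275,0],[0,0,0]]
  ]
}}

```text
time_s: 27.6
tool_pos: [0.6595, -0.1333, 0.1381]
tool_rot: [-179.9, 0.2, 44.6]
force: [0.2, -0.6, -1.7]
grip_width: 0.0236
```

{"fn": "apply_moves", "kwargs": {
  "targets": [
    [[4,-25,0],[0,0,0]],
    [[6,-38,0],[0,0,0]],
    [[6,-40,0],[0,0,0]],
    [[6,-40,-15],[0,0,0]],
    [[6,-40,-40],[0,0,0]],
    [[6,-40,-60],[0,0,0]],
    [[6,-40,-66],[0,0,0]],
    [[6,-40,-66],[0,0,0]]
  ]
}}

```text
time_s: 28.4
tool_pos: [0.6658, -0.1669, 0.0725]
tool_rot: [-179.8, 0.0, 44.9]
force: [-0.1, -0.8, -0.1]
grip_width: 0.0234
```

```bash
python3 - <<'E'
from fit import *
p=env.read_camera("scene")
o=env.get_obs();x,y,z=o["tool_pos"];print(o["tool_pos"],o["tool_rot"])
l,t=110,200
im=cv2.resize(p["image"][t:t+150,l:l+240],(640,400),interpolation=cv2.INTER_CUBIC)[:,:,::-1].copy()
c,_=cv2.findContours(cv2.resize((render(p,"vial",(x,y,0),z-.040)[t:t+150,l:l+240]>.5).astype(np.uint8),(640,400)),cv2.RETR_EXTERNAL,cv2.CHAIN_APPROX_NONE)
cv2.drawContours(im,c,-1,(255,0,255),1);cv2.imwrite("pics/g9.png",im)
E
```

```text
[ 0.66673582 -0.1674326   0.07391265] [-1.79954891e+02 -1.29231247e-02  4.48558930e+01]
```

View pics/g9.png

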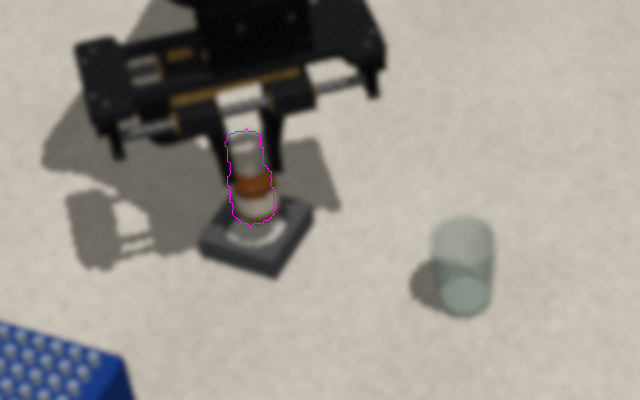

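Vial upright, over its recess. Lowering with about 1.5 mm y correction.

{"fn": "apply_moves", "kwargs": {
  "targets": [
    [[0,-1,-6],[0,0,0]],
    [[0,-1.5,-13],[0,0,0]],
    [[0,-1.5,-19],[0,0,0]],
    [[0,-1.5,-23],[0,0,0]],
    [[0,-1.5,-25],[0,0,0]],
    [[0,-1.5,-27],[0,0,0]],
    [[0,-1.5,-28],[0,0,0]],
    [[0,-1.5,-28],[0,0,0]]
  ]
}}

```text
time_s: 29.25
tool_pos: [0.667, -0.1705, 0.0463]
tool_rot: [180.0, -0.0, 44.7]
force: [0.3, -0.1, -0.1]
grip_width: 0.0233
```

{"fn": "apply_moves", "kwargs": {
  "targets": [
    [[0,0,-1],[0,0,0]],
    [[0,0,-1],[0,0,0]],
    [[0,0,-1],[0,0,0]]
  ]
}}

```text
time_s: 29.55
tool_pos: [0.6673, -0.1704, 0.0461]
tool_rot: [179.9, -0.0, 44.7]
force: [-1.8, -0.4, 4.6]
grip_width: 0.0234
```

Seated. Release and back off to a clear spot.

{"fn": "apply_moves", "kwargs": {
  "targets": [
    [[0,0,0],[0,0,0]],
    [[0,0,0],[0,0,0]],
    [[0,0,0],[0,0,0]],
    [[0,0,0],[0,0,0]],
    [[0,0,0],[0,0,0]],
    [[0,0,0],[0,0,0]]
  ],
  "hand": 55
}}

```text
time_s: 30.15
tool_pos: [0.6667, -0.1706, 0.0449]
tool_rot: [-180.0, 0.0, 44.7]
force: [0.1, 0.5, 0.5]
grip_width: 0.0539
```

{"fn": "apply_moves", "kwargs": {
  "targets": [
    [[0,0,10],[0,0,0]],
    [[0,0,30],[0,0,0]],
    [[0,0,60],[0,0,0]],
    [[0,0,95],[0,0,0]],
    [[0,0,130],[0,0,0]],
    [[0,0,165],[0,0,0]],
    [[0,0,180],[0,0,0]],
    [[0,0,180],[0,0,0]]
  ]
}}

```text
time_s: 30.95
tool_pos: [0.6682, -0.1703, 0.2283]
tool_rot: [179.7, -0.2, 44.7]
force: [0.2, 0.7, -0.5]
grip_width: 0.0551
```

{"fn": "apply_moves", "kwargs": {
  "targets": [
    [[-10,-40,0],[0,0,0]],
    [[-30,-80,0],[0,0,0]],
    [[-60,-120,0],[0,0,0]],
    [[-95,-155,0],[0,0,0]],
    [[-125,-190,0],[0,0,0]],
    [[-160,-225,0],[0,0,0]],
    [[-195,-260,0],[0,0,0]],
    [[-230,-290,0],[0,0,0]]
  ]
}}

```text
time_s: 31.75
tool_pos: [0.4337, -0.4621, 0.2226]
tool_rot: [-179.8, 0.0, 44.7]
force: [-0.4, -0.9, 0.3]
grip_width: 0.0547
```

{"fn": "apply_moves", "kwargs": {
  "targets": [
    [[-40,-30,0],[0,0,0]],
    [[-80,-60,0],[0,0,0]],
    [[-120,-80,0],[0,0,0]],
    [[-160,-100,0],[0,0,0]],
    [[-200,-120,0],[0,0,0]],
    [[-230,-130,0],[0,0,0]],
    [[-230,-130,0],[0,0,0]],
    [[-230,-130,0],[0,0,0]]
  ]
}}

```text
time_s: 32.55
tool_pos: [0.2056, -0.59, 0.223]
tool_rot: [-179.9, -0.1, 44.6]
force: [1.2, 0.3, 0.5]
grip_width: 0.0554
```

```bash
python3 - <<'E'
from fit import *
P=[env.read_camera(n) for n in("top","scene")]
N=dict(round=(.5202,.4026,25.2),vial=(.6666,-.1693,2.7),square=(.3696,-.2824,5),flat=(.3526,.3088,5.5))
out=[]
for k in("round_bottle","vial","square_bottle","flat_bottle"):
    n=N[k.split("_")[0]];V=[]
    for p in P:
        u=proj(p,(n[0],n[1],.05))
        rs=[r for r in env.regions_of(p,k) if np.hypot(*(np.argwhere(r["region"])[:,::-1].mean(0)-u))<20]
        if rs:V.append((p,rs[0]["region"]))
    q,f=fit(V,k,n[:2],.006);print(k,len(V),((q[:2]-n[:2])*1000).round(1),np.degrees(q[2]).round(1),round(f,3))
print(env.get_obs())
ims=[]
for p,(l,t,w,h) in zip(P,((120,150,400,180),(130,150,460,220))):
    ims.append(cv2.resize(p["image"][t:t+h,l:l+w,::-1],(800,int(800*h/w))))
cv2.imwrite("pics/end.png",cv2.resize(np.vstack(ims),(800,600)) if sum(i.shape[0] for i in ims)>600 else np.vstack(ims))
E
```

```text
round_bottle 2 [-0.3  1.9] -0.9 0.023
vial 2 [-0.3  0.4] 5.9 0.037
square_bottle 2 [0.8 1.1] 4.6 0.04
flat_bottle 2 [-0.7 -0.7] 3.8 0.069
{'time_s': 33.05, 'qpos': array([101.52310443,  20.18804794, -42.37501532,  85.45812386,
        13.67905968,  79.62998128,  13.2296701 ]), 'joint_velocities': array([ 3.51381502e-01,  1.11215271e-01,  2.12470290e-01, -9.44198117e-02,
        9.57273166e-04, -4.76205821e-05, -7.72572792e-02]), 'effort': array([-1.12585870e-01, -4.30327964e+01, -7.22807631e+00, -3.04560971e+01,
       -6.18083286e-02,  5.28997800e-02, -6.78207834e-04]), 'tool_pos': array([ 0.2073179 , -0.59041215,  0.22514171]), 'tool_rot': array([1.79990072e+02, 4.51469632e-03, 4.47852463e+01]), 'force': array([ 1.61511222, -0.6772201 , -0.02607821]), 'wrist_torque': array([-0.01593024, -0.06196727, -0.03487672]), 'grip_width': 0.054978826187873114}
```

View pics/end.png

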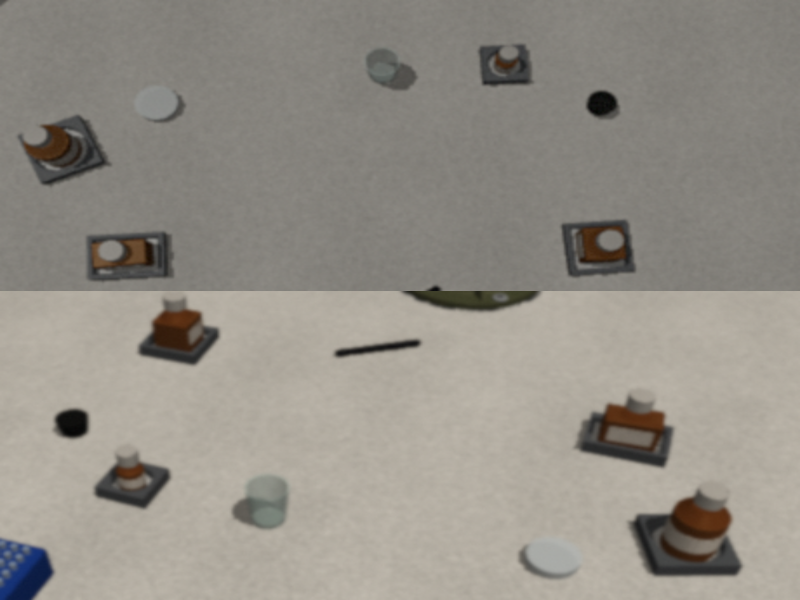

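All four bottles stand in their own nests and the beaker and dish look unmoved. Handing in.

```bash
python3 -c "
from cell import env
print(env.sign_off())"
```

```text
the job is handed in; nothing more can be done
None
```

All four bottles are in their own nests, and I handed the job in at about 33 s of the 102 s allowed. I gripped each bottle by its cap, turned the square and oblong ones to match their recesses, set each one on the recess floor and released it.

**Position:** the last two-camera fit put every bottle within about 2 mm of its nest's centre (the limit is 13 mm). The final picture shows all four upright, and the beaker and dish look unmoved by eye; I did not re-measure them.

**Seating:** the tool height and contact force agreed with each bottle resting on its recess floor at release.

**Gripper:** it was open and well clear of everything at hand-in.

**Checks that disagreed:**
- **Oblong bottle:** the network mistook the dish for it in one early top view. I refitted it before moving anything.
- **Large round bottle:** it seemed to lean while held, but an overlay of the upright model showed this was only perspective.

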